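# Turn the washed tea tin right way up

## Task

The tea tin stands upside down on its red lid on the grey drying mat. Tip it a quarter turn over a lower edge so that it rests flat on its side, then tip it a further quarter turn so that it stands upright on the mat with the red lid on top; ease it down each time rather than letting it topple, and roll it over its edges without picking it up off the mat. Leave the bowl, mug and spice jar where they are.

Things in the scene. Friction and masses are not known exactly. Their poses are not given: they have to be found in the camera images.
- tin: Closed square tea tin, rigid box 60 x 60 x 110 mm, about 0.25 kg, green with white labels on its four sides; at one end a fixed red lid, 24 mm deep, flush with the sides, a white disc on its flat top; the other end (bottom) plain green. Origin at the box's centre; z runs along the 110 mm length towards the lid (down at the start, up when right way up); x, y square to the sides.
- mat: Grey drying mat fixed to the counter, 260 mm along its x, 460 mm along its y, 4 mm thick, flat; it lies before the robot turned by up to about 0.15 rad. Origin at the centre of its underside, z up. The tin stands on it and must end on it.
- bowl: Dark brown wooden bowl, 124 mm across, 55 mm high, loose on the counter at one side of the mat; a bystander. Origin at the centre of its underside, z up.
- mug: Blue ceramic mug, 76 mm across plus a handle, 90 mm high, loose on the counter at the other side of the mat; a bystander (bowl and mug may change sides). Origin at the centre of its underside, z up.
- jar: Closed amber glass spice jar with a blue cap and white label, 68 mm across, 85 mm high, standing loose beyond the far side of the mat; a bystander. Origin at the centre of its underside, z up.
There are look-alikes about, which are no part of the job. Several things look just like the tin: the one meant starts farthest to the robot's left.

How it is judged (in metres and radians):
On the way:
1. the tin rests flat on one of its long sides on the mat (angle between tin's own z axis and vertical between 1.45 and 1.69 rad and height (world z) of tin below 0.041 m and x of tin in the frame of mat between -0.12 and 0.12 m and y of tin in the frame of mat between -0.22 and 0.22 m), for 0.2 s.
At the end, for the whole second after the job is handed in: The tin stands upright, red lid on top (its axis within 0.1 rad of vertical), its bottom on the mat (centre 53 to 65 mm above the counter) and its centre over the mat at least 10 mm from the mat's edge, at rest and released (angle between tin's own z axis and vertical below 0.1 rad and height (world z) of tin between 0.053 and 0.065 m and x of tin in the frame of mat between -0.12 and 0.12 m and y of tin in the frame of mat between -0.22 and 0.22 m and linear speed of tin below 0.03 m/s and angular speed of tin below 0.2 rad/s); the robot touches nothing.
It fails at once if the tin is lifted clear of the mat (its centre rises above what tipping over an edge needs, plus about 30 mm) (height (world z) of tin above 0.097 m).
It fails at once if the tin topples freely and slams down (angular speed of tin above 7.5 rad/s).
It fails at once if the bowl is shifted more than 40 mm or tipped (distance of bowl from where it was at the start of the episode above 0.04 m or angle between bowl's own z axis and vertical above 0.3 rad).
It fails at once if the mug is shifted more than 40 mm or tipped (distance of mug from where it was at the start of the episode above 0.04 m or angle between mug's own z axis and vertical above 0.3 rad).
It fails at once if the spice jar is shifted more than 40 mm or tipped (distance of jar from where it was at the start of the episode above 0.04 m or angle between jar's own z axis and vertical above 0.3 rad).
It also fails if it takes over 59 s, if anything falls off the work surface, if the arm or the gripper's body presses on something with over 40 N, if the wrist force passes 120 N, or if a joint passes its speed limit or range.

## Robot

A 6-joint arm with a two-finger parallel gripper is mounted at the origin on the work surface. World frame = base frame: x ahead of the robot, y to its left, z up, the work surface at z = 0. Lengths are in m, angles in degrees, forces in N, time in s.
With the tool pointing down it reaches from about 0.35 to 0.875 m from the base axis. Payload 4.2 kg.
Tool frame: the origin (TCP) lies midway between the tips of the shut fingers; the grasp point (between the pads) lies 19 mm behind it; z points along the fingers, y is the direction in which the jaws open and shut (so a half turn about z gives the same grasp; the last joint's range is limited). The gripper opens to 87 mm and grips with 3 to 60 N. Pads are 19 mm wide; open, the fingers measure 117 mm over their backs; the gripper's body (75 mm by 190 mm) begins 51 mm behind the grasp point.
Start: joints at [85.405, 22.042, 0.453, 0, -68.411, -14.817], TCP at [0.208, 0.589, 0.223] pointing down, gripper open.
Joint ranges: [-179.83, 179.83], [-69.29, 118.12], [-61.27, 80.66], [-181.25, 117.63], [-171.15, -9.14], [-177.46, 177.46]. Speed limits (degrees/s): [159.86, 159.86, 180, 180, 180, 180].

## Interface

Orientations are given as a 3x3 rotation matrix whose columns are the frame's x, y, z axes.
In Python, from station import r gives the robot as it stands.
- The arm moves only by the tool servo_tool, never from a script. Its arguments are lists of equal length, an entry for each row: "slide": the shift along the world's x, y, z in units of 60 mm (1.0 is 60 mm), a list of three; "twist": the turn, a rotation vector about the world's x, y, z in units of 6 degrees (1.0 is 6 degrees), a list of three; "gripper": the closure, from 0 (fully open) to 1 (shut). In form: {"slide": [[x, y, z], ...], "twist": [[wx, wy, wz], ...], "gripper": [gripper, ...]}. A call has 1 to 12 rows; each row shifts and turns the commanded pose from where the row before left it; what a row does not reach is not made up. A row lasts 1/8 s, in which the tool goes at most 62.5 mm and 10.7 degrees, less where a joint would pass 70% of its speed; a pose out of reach is approached as far as the arm can. A call is refused whole if a number of a shift passes 1 or a number of a turn 1, either way. A call with a gripper value outside its range is refused whole. The fingers move at their own pace and stop on an object; the grip force is fixed at half the most. Time passes only in rows, so rows that do not move let the fingers close. It gives the time, the measured TCP pose, the force and the opening at its end, in the units of the state.
- r.sense(): the state, without advancing time (a new reading comes with each control period).
- r.capture(name): name is "scene" or "top"; returns a dict with "image" (480x640x3 uint8, blue, green, red), "intrinsics" (3x3 intrinsics, pixels), "k1" (the pictures are not rectified: a ray, as slopes to the right and down, at radius r is drawn at 1 + k1 r^2 times it, then the intrinsics apply), "R" (3x3) and "t" (3): a world point X has camera coordinates R X + t. Camera axes: x right, y down, z forward; pixel columns grow to the right and rows downward; lengths in m; the calibration is good to about 2 mm. A picture is of the moment at which its call begins. There is no depth.
- r.finish_job(): hands the job in, once; it reports no verdict.
The state is a dict: "time_s": time; "joints": joint angles; "joint_velocities": joint speeds; "effort": joint torques, N m; "tcp_pos": TCP position; "ee_rot": TCP orientation; "wrist_force": force on the tool from outside, world axes, zero at the start; "moment": the same for the moment, N m; "gripper_width": opening from 0.0 (shut) to 1.0 (fully open).
Only numpy, scipy, OpenCV 4.12 (cv2) and the standard library are available. Lean on these libraries where they do the work, as an engineer would, in place of code of your own. Each camera call takes 0.05 s, during which the arm holds its last target.

## Working session

There is one attempt and no reset: what is moved stays moved. The work goes in short steps, Python scripts to look and compute and a tool call to move; the robot and the scene stay as the last step left them, time stands still between calls to the robot, and variables do not carry over. Pictures are saved under pics/ and viewed, and the job is handed in when it is done.

Besides the shell and the picture viewer there is one more tool, called after ">>>" by a JSON object that holds its "api" and its "payload". servo_tool: Moves the arm, as the interface text tells. Its arguments: {"type":"object","properties":{"slide":{"type":"array","items":{"type":"array","items":{"type":"number"}}},"twist":{"type":"array","items":{"type":"array","items":{"type":"number"}}},"gripper":{"type":"array","items":{"type":"number"}}},"required":["slide","twist","gripper"]}

```bash
mkdir -p pics; ls; python3 - <<'E'
from station import r
import cv2
s=r.sense(); print(s['time_s'],s['tcp_pos'],s['ee_rot'],s['gripper_width'])
for n in("scene","top"):
    c=r.capture(n); cv2.imwrite(f"pics/{n}0.png",c["image"]); print(n,c["intrinsics"],c["k1"],c["R"],c["t"])
E
```

```text
pics
0.0 [0.20749405 0.5889117  0.2214444 ] [[ 9.43092840e-01 -3.32528877e-01 -6.63932491e-04]
 [-3.32529532e-01 -9.43090508e-01 -2.09841877e-03]
 [ 7.16364054e-05  2.19978088e-03 -9.99997578e-01]] 1.001774583814737
scene [[453.35272624   0.         319.39660608]
 [  0.         453.35272624 251.31462559]
 [  0.           0.           1.        ]] -0.020567072418814128 [[ 0.74125074  0.67122637  0.00157792]
 [ 0.52278622 -0.57584723 -0.62856546]
 [-0.42100108  0.46674953 -0.77775508]] [-0.45850009 -0.28344815  1.4413525 ]
top [[517.61763933   0.         313.33332439]
 [  0.         517.61763933 231.58154154]
 [  0.           0.           1.        ]] 0.005685146184933457 [[-2.18332316e-03 -9.99946482e-01  1.01126629e-02]
 [-9.89735601e-01  7.15762359e-04 -1.42908809e-01]
 [ 1.42893922e-01 -1.03208786e-02 -9.89684195e-01]] [-0.00323422  0.60158518  1.2115762 ]
```

View pics/scene0.png

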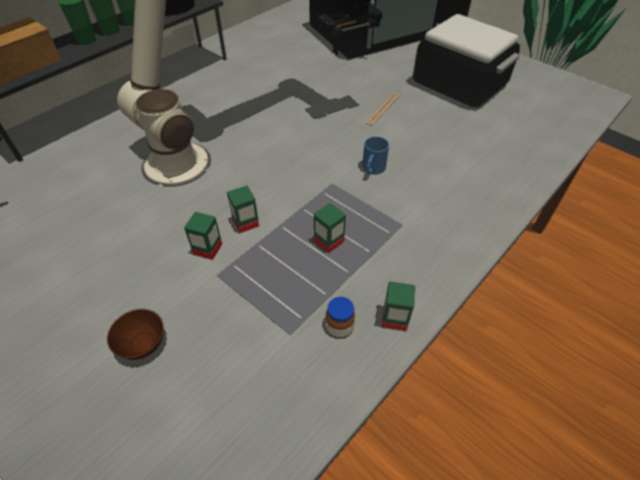

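View pics/top0.png

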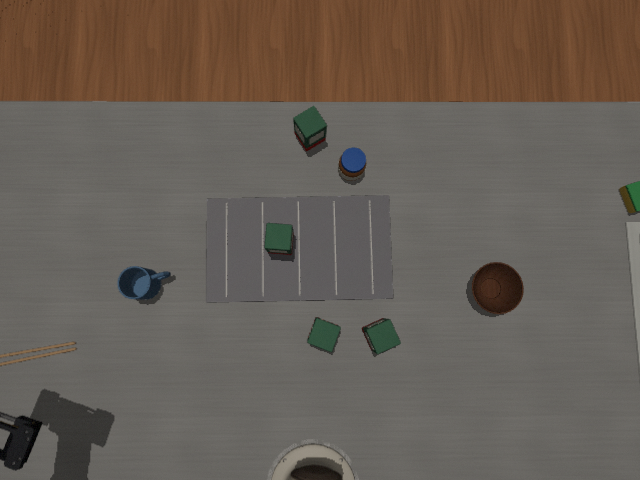

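The top view shows the mat at about (206–392, 196–302). The leftmost tin is the one on the mat at (280,238), which is the target. The three look-alikes are at (310,128), (323,335) and (381,337). The mug is at (140,283), the jar at (352,163) and the bowl at (497,288). I'll enlarge for measurement.

```bash
cat > h.py <<'E'
import numpy as np, cv2
from station import r
def ray(c,px):
    K=c["intrinsics"]; d=np.array([(px[0]-K[0,2])/K[0,0],(px[1]-K[1,2])/K[1,1]])
    u=d.copy()
    for _ in range(10): u=d/(1+c["k1"]*(u@u))
    v=c["R"].T@np.array([u[0],u[1],1.]); o=-c["R"].T@c["t"]; return o,v
def atz(c,px,z):
    o,v=ray(c,px); return (o+v*(z-o[2])/v[2])
def proj(c,X):
    p=c["R"]@np.asarray(X)+c["t"]; s=p[:2]/p[2]; s=s*(1+c["k1"]*(s@s)); K=c["intrinsics"]
    return np.array([K[0,0]*s[0]+K[0,2],K[1,1]*s[1]+K[1,2]])
def crop(c,x0,y0,w,h,f,name):
    im=c["image"][y0:y0+h,x0:x0+w]; im=cv2.resize(im,None,fx=f,fy=f,interpolation=cv2.INTER_CUBIC); cv2.imwrite("pics/"+name,im)
E
python3 - <<'E'
from h import *
c=r.capture("top"); crop(c,196,186,206,126,3.8,"t1.png"); crop(c,255,215,50,50,12,"t1b.png")
s=r.capture("scene"); crop(s,300,190,60,75,8,"s1.png")
print(r.sense()['time_s'])
E
```

```text
0.2
```

View pics/t1.png

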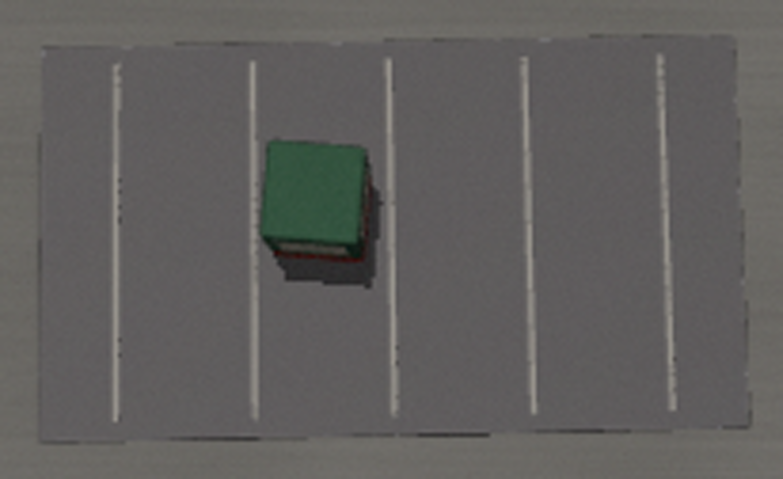

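View pics/t1b.png

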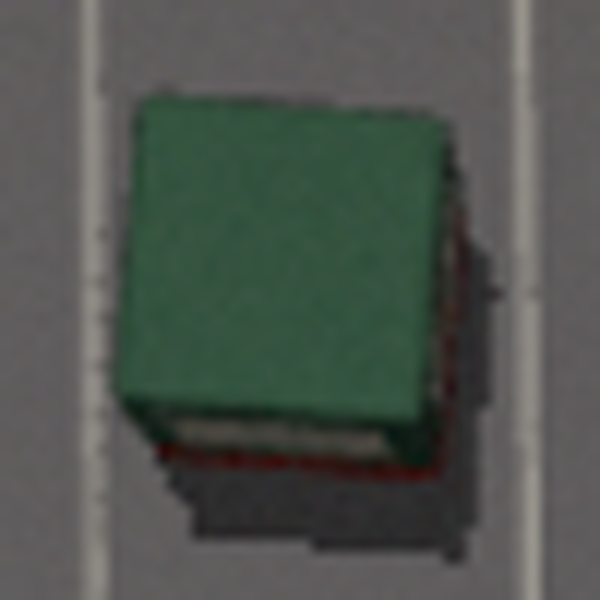

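View pics/s1.png

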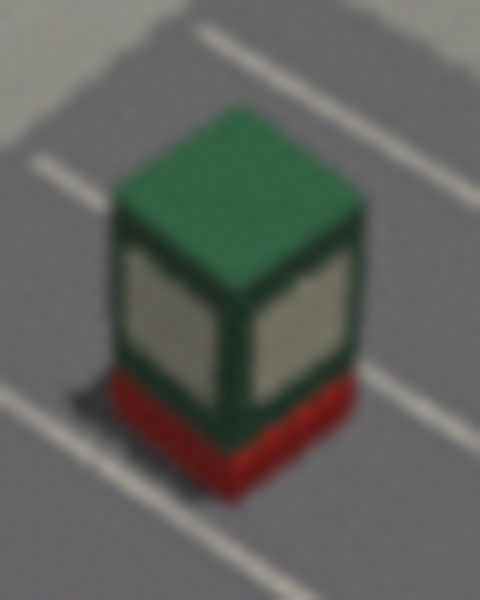

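```bash
python3 - <<'E'
from h import *
c=r.capture("top"); s=r.capture("scene")
P=[atz(c,(x/12+255,y/12+215),.114) for x,y in[(143,98),(447,118),(420,415),(120,397)]]
for p in P: print(p.round(4))
m=np.mean(P,0); print("tin",m, [np.linalg.norm(P[i]-P[i-1]).round(4) for i in range(4)])
e=(P[0]-P[3])+(P[1]-P[2]); print("x ax deg",np.degrees(np.arctan2(e[1],e[0])))
e=(P[0]-P[1])+(P[3]-P[2]); print("y ax deg",np.degrees(np.arctan2(e[1],e[0])))
Q=[atz(s,(x/8+300,y/8+190),.114) for x,y in[(243,105),(363,205),(235,290),(115,195)]]
print("scene",np.mean(Q,0),[q.round(4) for q in Q])
M=[atz(c,(x/3.8+196,y/3.8+186),.004) for x,y in[(42,47),(737,37),(750,428),(40,440)]]
for p in M: print("mat",p.round(4))
print(np.mean(M,0)); e=(M[0]-M[1])+(M[3]-M[2]); print(np.degrees(np.arctan2(e[1],e[0]))-90)
for n,p,z in[("mug",(137,283),.09),("bowl",(498,289),.05),("jar",(353,158),.085),("tinfar",(310,120),.11),("near1",(324,335),.11),("near2",(381,337),.11)]: print(n,atz(c,p,z).round(3))
E
```

```text
[0.6109 0.1028 0.114 ]
[0.607  0.0449 0.114 ]
[0.55   0.0498 0.114 ]
[0.5535 0.1066 0.114 ]
tin [0.58037314 0.07601748 0.114     ] [np.float64(0.0575), np.float64(0.0581), np.float64(0.0572), np.float64(0.0569)]
x ax deg -4.326681474119748
y ax deg 86.31861758114859
scene [0.58581071 0.07517609 0.114     ] [array([0.5597, 0.1069, 0.114 ]), array([0.6167, 0.099 , 0.114 ]), array([0.6107, 0.045 , 0.114 ]), array([0.5561, 0.0498, 0.114 ])]
mat [0.6919 0.2629 0.004 ]
mat [ 0.6987 -0.1985  0.004 ]
mat [ 0.4406 -0.2009  0.004 ]
mat [0.4339 0.2572 0.004 ]
[0.56627318 0.03018145 0.004     ]
0.8401535815128227
mug [0.476 0.401 0.09 ]
bowl [ 0.462 -0.443  0.05 ]
jar [ 0.773 -0.099  0.085]
tinfar [0.859 0.004 0.11 ]
near1 [ 0.359 -0.027  0.11 ]
near2 [ 0.354 -0.154  0.11 ]
```

>>> {"api": "servo_tool", "payload": {"slide": [[0.53, -0.63, 0], [0.53, -0.63, 0], [0.53, -0.63, 0], [0.53, -0.63, 0], [0.53, -0.63, 0], [0.53, -0.63, 0], [0.53, -0.63, 0], [0.53, -0.63, 0], [0.53, -0.63, 0], [0.53, -0.63, 0], [0.53, -0.63, 0], [0.53, -0.63, 0]], "twist": [[0, 0, -1], [0, 0, -1], [0, 0, -1], [0, 0, -1], [0, 0, -1], [0, 0, -1], [0, 0, -1], [0, 0, -1], [0, 0, -1], [0, 0, -1], [0, 0, -1], [0, 0, -1]], "gripper": [0, 0, 0, 0, 0, 0, 0, 0, 0, 0, 0, 0]}}

```text
time_s: 1.8
tcp_pos: [0.5902, 0.1346, 0.2226]
ee_rot: [[-0.028, -1.0, 0.0], [-1.0, 0.028, 0.0], [-0.0, -0.0, -1.0]]
wrist_force: [0.7, 0.9, 0.3]
gripper_width: 1.001
```

>>> {"api": "servo_tool", "payload": {"slide": [[0, 0, 0], [0, 0, 0], [0, 0, 0], [0, 0, 0], [0, 0, 0], [0, 0, 0], [0, 0, 0], [0, 0, 0], [0, 0, 0]], "twist": [[-1, 0.07, 0], [-1, 0.07, 0], [-1, 0.07, 0], [-1, 0.07, 0], [-1, 0.07, 0], [-1, 0.07, 0], [-1, 0.07, 0], [-0.5, 0.03, 0], [0, 0, 0]], "gripper": [0, 0, 0, 0, 0, 0, 0, 0, 0]}}

```text
time_s: 2.92
tcp_pos: [0.5891, 0.1361, 0.2216]
ee_rot: [[-0.003, -0.999, -0.05], [-0.706, 0.037, -0.707], [0.708, 0.033, -0.705]]
wrist_force: [0.5, 0.0, 0.2]
gripper_width: 1.0
```

```bash
cat >> h.py <<'E'
from scipy.spatial.transform import Rotation as Rn
a=np.radians(-4.0)
U=np.array([np.cos(a),np.sin(a),0]); D=np.array([np.sin(a),-np.cos(a),0]); Z=np.array([0,0,1.])
# tool frame at zero tilt: y axis = U, z=-Z, x = y x z
R0=np.column_stack([np.cross(U,-Z),U,-Z])
def tgtR(tilt): return Rn.from_rotvec(np.radians(tilt)*U).as_matrix()@R0
def need(tcp,tilt):
    s=r.sense(); dp=np.asarray(tcp)-s['tcp_pos']
    w=Rn.from_matrix(tgtR(tilt)@s['ee_rot'].T).as_rotvec(degrees=True)
    print("t",s['time_s'],"tcp",s['tcp_pos'].round(4),"w",s['gripper_width'],"F",np.round(s['wrist_force'],1)); print(" slide units",(dp/.06).round(3)," twist units",(w/6).round(3),"J",np.round(s['joints'],0))
E
python3 - <<'E'
from h import *
need((.587,.1326,.141),-45)
E
```

```text
t 2.925 tcp [0.5891 0.1361 0.2216] w 1.0003245226577162 F [0.5 0.  0.2]
 slide units [-0.035 -0.058 -1.343]  twist units [ 1.468 20.876 20.874] J [ 42.  33.  -5.  30. -88. -54.]
```

```bash
sed -i 's/^R0=.*/R0=np.column_stack([np.cross(-U,-Z),-U,-Z])/' h.py; python3 - <<'E'
from h import *
need((.587,.1326,.141),-45)
c=r.capture("scene"); cv2.imwrite("pics/s2.png",c["image"])
E
```

```text
t 2.925 tcp [0.5891 0.1361 0.2216] w 1.0003245226577162 F [0.5 0.  0.2]
 slide units [-0.035 -0.058 -1.343]  twist units [ 0.002 -0.317 -0.309] J [ 42.  33.  -5.  30. -88. -54.]
```

View pics/s2.png

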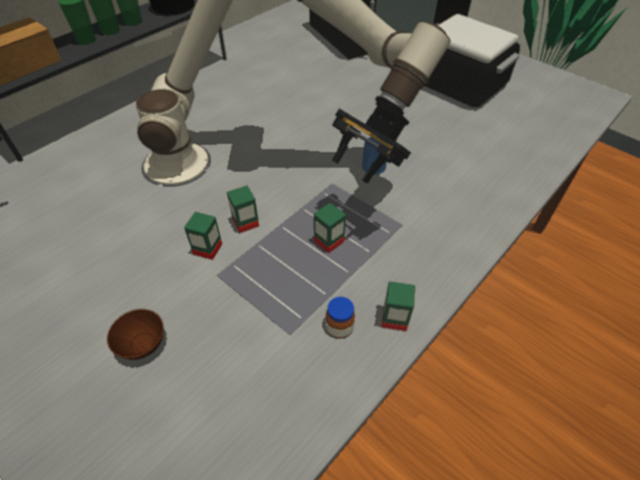

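The picture shows the open gripper tilted 45° at about (372,150), jaws straddling the tin's line, with the tin undisturbed at (330,228). Next I go to pre-grasp, then along the tool axis.

>>> {"api": "servo_tool", "payload": {"slide": [[-0.01, -0.02, -0.45], [-0.01, -0.02, -0.45], [-0.01, -0.02, -0.44], [0, 0, 0]], "twist": [[0, -0.1, -0.1], [0, -0.1, -0.1], [0, -0.12, -0.11], [0, 0, 0]], "gripper": [0, 0, 0, 0]}}

```text
time_s: 3.48
tcp_pos: [0.5869, 0.1311, 0.1416]
ee_rot: [[-0.05, -0.997, -0.051], [-0.705, 0.072, -0.706], [0.707, 0.0, -0.707]]
wrist_force: [0.7, 0.8, 0.0]
gripper_width: 1.001
```

>>> {"api": "servo_tool", "payload": {"slide": [[-0.02, -0.24, -0.24], [-0.02, -0.24, -0.24], [-0.02, -0.24, -0.24], [-0.01, -0.24, -0.24], [-0.01, -0.22, -0.22], [0, 0, 0]], "twist": [[0, 0, 0], [0, 0, 0], [0, 0, 0], [0, 0, 0], [0, 0, 0], [0, 0, 0]], "gripper": [0, 0, 0, 0, 0, 0]}}

```text
time_s: 4.22
tcp_pos: [0.5829, 0.0606, 0.0724]
ee_rot: [[-0.053, -0.997, -0.049], [-0.706, 0.072, -0.705], [0.707, -0.003, -0.708]]
wrist_force: [-0.4, -0.2, -0.3]
gripper_width: 1.001
```

```bash
python3 - <<'E'
from h import *
need((.582,.062,.0706),-45)
c=r.capture("scene"); crop(c,280,110,140,160,4,"s3.png")
E
```

```text
t 4.225 tcp [0.5829 0.0606 0.0724] w 1.000948360656416 F [-0.4 -0.2 -0.3]
 slide units [-0.015  0.023 -0.03 ]  twist units [-0.006  0.024  0.019] J [ 36.  38. -21.  36. -68. -65.]
```

View pics/s3.png

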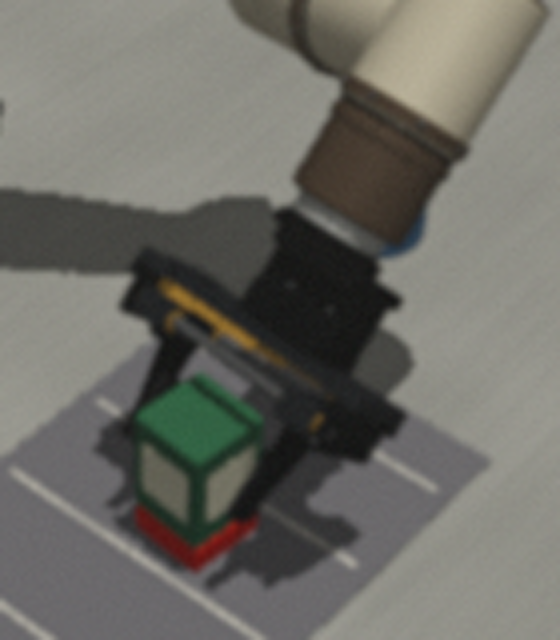

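The tin at crop (200,475) sits between the fingers with the body clear of it. Closing.

>>> {"api": "servo_tool", "payload": {"slide": [[0, 0, 0], [0, 0, 0], [0, 0, 0], [0, 0, 0], [0, 0, 0], [0, 0, 0]], "twist": [[0, 0, 0], [0, 0, 0], [0, 0, 0], [0, 0, 0], [0, 0, 0], [0, 0, 0]], "gripper": [1, 1, 1, 1, 1, 1]}}

```text
time_s: 5.03
tcp_pos: [0.5826, 0.0614, 0.0716]
ee_rot: [[-0.051, -0.998, -0.048], [-0.705, 0.07, -0.706], [0.707, -0.002, -0.707]]
wrist_force: [-1.8, 0.4, 2.5]
gripper_width: 0.688
```

```bash
python3 - <<'E'
from h import *
need((.582,.062,.0706),-45)
s=r.sense(); print(s['gripper_width']*87)
# arc plan: pivot = lower edge; tin centre y' ; offsets in (D,Z) plane
def arc(G0,E,th):  # grasp point rotated about E by th (deg) : from Z toward D
    v=np.array(G0)-E; t=np.radians(th); c,s_=np.cos(t),np.sin(t)
    return E+np.array([c*v[0]+s_*v[1], -s_*v[0]+c*v[1]])
def tcp(th,off=25.,tilt0=-45):
    # D coordinate measured from tin centre, mm
    E=np.array([30.,4.]); G=arc((0,59+off),E,th); ti=np.radians(tilt0+th)
    return G+19*np.array([-np.sin(ti),-np.cos(ti)])
prev=tcp(0)
for th in range(6,91,6):
    p=tcp(th); d=p-prev; prev=p
    sl=(d[0]*D+d[1]*Z)/60; print(th,p.round(1),sl.round(3))
print(U)
E
```

```text
t 5.025 tcp [0.5826 0.0614 0.0716] w 0.6877844324024553 F [-1.8  0.4  2.5]
 slide units [-0.009  0.01  -0.017]  twist units [0.002 0.017 0.006] J [ 36.  38. -21.  36. -68. -65.]
59.837245619013615
6 [20.5 71.9] [-0.008 -0.117  0.023]
12 [27.6 72.6] [-0.008 -0.119  0.01 ]
18 [34.8 72.4] [-0.008 -0.119 -0.002]
24 [41.9 71.5] [-0.008 -0.118 -0.015]
30 [48.9 69.9] [-0.008 -0.116 -0.027]
36 [55.7 67.6] [-0.008 -0.113 -0.039]
42 [62.2 64.6] [-0.008 -0.108 -0.051]
48 [68.4 60.9] [-0.007 -0.102 -0.062]
54 [74.1 56.5] [-0.007 -0.095 -0.072]
60 [79.4 51.6] [-0.006 -0.087 -0.082]
66 [84.1 46.2] [-0.005 -0.078 -0.09 ]
72 [88.2 40.3] [-0.005 -0.068 -0.098]
78 [91.7 34. ] [-0.004 -0.058 -0.105]
84 [94.5 27.4] [-0.003 -0.047 -0.11 ]
90 [96.6 20.6] [-0.002 -0.035 -0.114]
[ 0.99756405 -0.06975647  0.        ]
```

>>> {"api": "servo_tool", "payload": {"slide": [[0, -0.06, 0.03], [0, -0.06, 0.02], [0, -0.06, 0.01], [-0.01, -0.06, 0.01], [0, -0.06, 0], [-0.01, -0.06, 0], [0, -0.06, -0.01], [-0.01, -0.06, -0.01], [0, -0.06, -0.01], [-0.01, -0.06, -0.02], [0, -0.06, -0.02], [-0.01, -0.05, -0.02]], "twist": [[0.5, -0.03, 0], [0.5, -0.04, 0], [0.5, -0.03, 0], [0.5, -0.04, 0], [0.5, -0.03, 0], [0.5, -0.04, 0], [0.5, -0.03, 0], [0.5, -0.04, 0], [0.5, -0.03, 0], [0.5, -0.04, 0], [0.5, -0.03, 0], [0.5, -0.04, 0]], "gripper": [1, 1, 1, 1, 1, 1, 1, 1, 1, 1, 1, 1]}}

```text
time_s: 6.52
tcp_pos: [0.5794, 0.0183, 0.0704]
ee_rot: [[-0.071, -0.997, -0.009], [-0.986, 0.072, -0.151], [0.152, -0.002, -0.988]]
wrist_force: [-0.8, -0.2, -1.8]
gripper_width: 0.686
```

```bash
python3 - <<'E'
from h import *
S=np.array([.583,.0755,0])
p=S+D*.0557+Z*.0676
need(p,-9)
p=S+D*.0966+Z*.0206
need(p,45)
c=r.capture("scene"); crop(c,260,110,140,160,4,"s4.png")
E
```

```text
t 6.525 tcp [0.5794 0.0183 0.0704] w 0.6858100902518742 F [-0.8 -0.2 -1.8]
 slide units [-0.005  0.027 -0.046]  twist units [-0.046  0.022  0.018] J [ 22.  27. -20.  11. -47. -34.]
t 6.525 tcp [0.5794 0.0183 0.0704] w 0.6858100902518742 F [-0.8 -0.2 -1.8]
 slide units [-0.053 -0.653 -0.83 ]  twist units [ 8.932 -0.615  0.026] J [ 22.  27. -20.  11. -47. -34.]
```

View pics/s4.png

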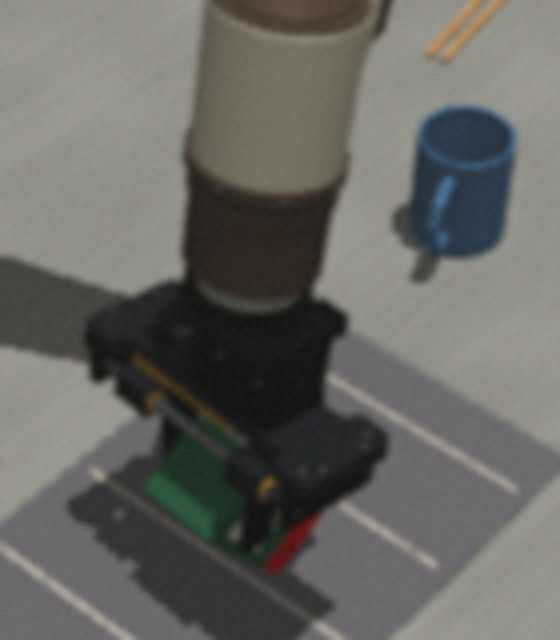

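The tin at crop (220,505) is held and tilted about 36° on its front edge, and the mug is untouched. Continuing.

>>> {"api": "servo_tool", "payload": {"slide": [[-0.01, -0.05, -0.03], [0, -0.05, -0.03], [-0.01, -0.05, -0.03], [0, -0.05, -0.03], [0, -0.05, -0.04], [-0.01, -0.05, -0.04], [0, -0.04, -0.04], [0, -0.04, -0.04], [-0.01, -0.04, -0.05], [0, -0.04, -0.05]], "twist": [[0.5, -0.03, 0], [0.5, -0.04, 0], [0.5, -0.03, 0], [0.5, -0.04, 0], [0.5, -0.03, 0], [0.5, -0.04, 0], [0.5, -0.03, 0], [0.5, -0.04, 0], [0.5, -0.03, 0], [0.5, -0.04, 0]], "gripper": [1, 1, 1, 1, 1, 1, 1, 1, 1, 1]}}

```text
time_s: 7.82
tcp_pos: [0.5771, -0.0092, 0.0475]
ee_rot: [[-0.066, -0.997, 0.027], [-0.93, 0.072, 0.362], [-0.363, -0.001, -0.932]]
wrist_force: [0.3, 0.4, -2.7]
gripper_width: 0.689
```

```bash
python3 - <<'E'
from h import *
S=np.array([.583,.0755,0])
p=S+D*.0841+Z*.0462
need(p,21)
p=S+D*.0966+Z*.0206
need(p,45)
E
```

```text
t 7.825 tcp [ 0.5771 -0.0092  0.0475] w 0.6885739686810112 F [ 0.3  0.4 -2.7]
 slide units [ 0.     0.013 -0.021]  twist units [-0.042  0.013  0.018] J [  2.  30.  -9. -27. -52.  11.]
t 7.825 tcp [ 0.5771 -0.0092  0.0475] w 0.6885739686810112 F [ 0.3  0.4 -2.7]
 slide units [-0.014 -0.195 -0.448]  twist units [ 3.948 -0.27   0.019] J [  2.  30.  -9. -27. -52.  11.]
```

>>> {"api": "servo_tool", "payload": {"slide": [[0, -0.03, -0.05], [0, -0.03, -0.05], [0, -0.03, -0.05], [-0.01, -0.03, -0.05], [0, -0.02, -0.05], [0, -0.02, -0.06], [0, -0.02, -0.06], [0, -0.02, -0.06], [0, 0, 0]], "twist": [[0.5, -0.03, 0], [0.5, -0.04, 0], [0.5, -0.03, 0], [0.5, -0.04, 0], [0.5, -0.03, 0], [0.5, -0.04, 0], [0.5, -0.03, 0], [0.46, -0.04, 0], [0, 0, 0]], "gripper": [1, 1, 1, 1, 1, 1, 1, 1, 1]}}

```text
time_s: 8.95
tcp_pos: [0.5763, -0.0221, 0.0204]
ee_rot: [[-0.053, -0.997, 0.051], [-0.706, 0.074, 0.704], [-0.706, 0.002, -0.708]]
wrist_force: [-0.1, -0.4, -2.0]
gripper_width: 0.688
```

```bash
python3 - <<'E'
from h import *
S=np.array([.583,.0755,0])
p=S+D*.0966+Z*.0206
need(p,45)
c=r.capture("scene"); crop(c,260,110,140,160,4,"s5.png")
c=r.capture("top"); crop(c,230,200,140,110,5,"t5.png")
E
```

```text
t 8.95 tcp [ 0.5763 -0.0221  0.0204] w 0.6882722251160927 F [-0.1 -0.4 -2. ]
 slide units [-0.     0.02   0.003]  twist units [ 0.01  -0.016  0.036] J [-13.  39.  -1. -49. -68.  35.]
```

View pics/s5.png

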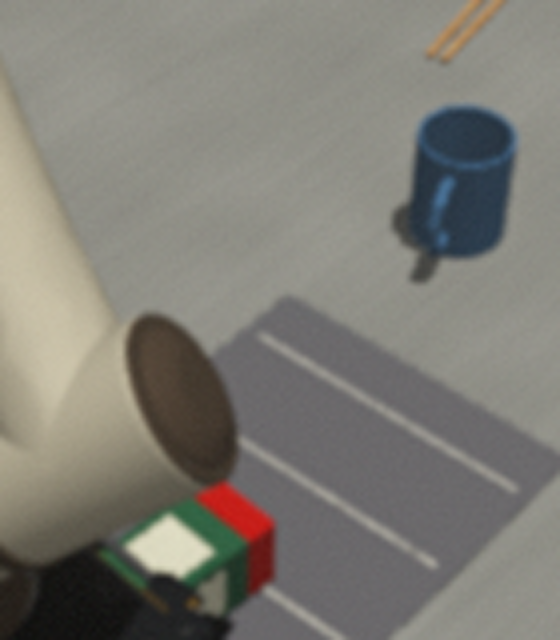

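View pics/t5.png

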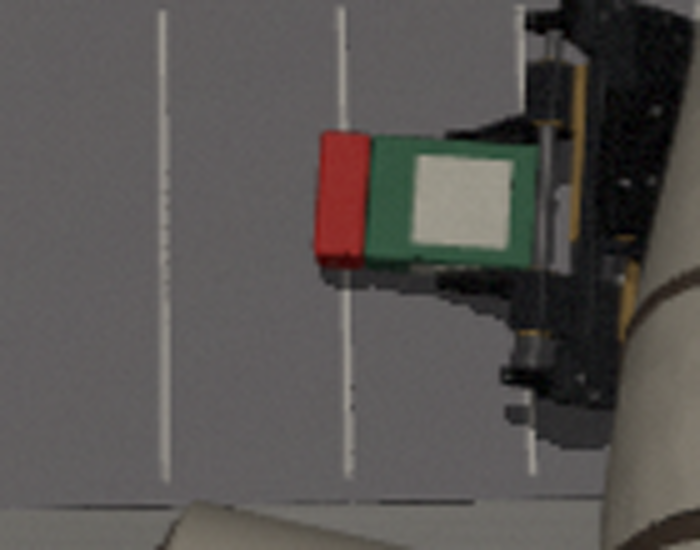

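The tin now lies level (top view, red lid at (345,200), label up). The 2 N load suggests it still hangs a hair above the mat, so I'll ease it down.

>>> {"api": "servo_tool", "payload": {"slide": [[0, 0, -0.02], [0, 0, 0]], "twist": [[0, 0, 0], [0, 0, 0]], "gripper": [1, 1]}}

```text
time_s: 9.3
tcp_pos: [0.5768, -0.0203, 0.0207]
ee_rot: [[-0.049, -0.997, 0.05], [-0.706, 0.071, 0.705], [-0.707, -0.001, -0.707]]
wrist_force: [0.6, -0.4, -2.4]
gripper_width: 0.687
```

>>> {"api": "servo_tool", "payload": {"slide": [[0, 0, -0.02], [0, 0, 0]], "twist": [[0, 0, 0], [0, 0, 0]], "gripper": [1, 1]}}

```text
time_s: 9.55
tcp_pos: [0.5766, -0.0206, 0.0191]
ee_rot: [[-0.05, -0.997, 0.05], [-0.705, 0.071, 0.705], [-0.707, -0.0, -0.707]]
wrist_force: [-0.4, 0.2, -2.3]
gripper_width: 0.688
```

>>> {"api": "servo_tool", "payload": {"slide": [[0, 0, -0.02], [0, 0, 0]], "twist": [[0, 0, 0], [0, 0, 0]], "gripper": [1, 1]}}

```text
time_s: 9.8
tcp_pos: [0.5766, -0.0207, 0.0178]
ee_rot: [[-0.051, -0.997, 0.05], [-0.705, 0.072, 0.705], [-0.707, 0.0, -0.707]]
wrist_force: [0.5, -0.5, -1.9]
gripper_width: 0.687
```

>>> {"api": "servo_tool", "payload": {"slide": [[0, 0, -0.02], [0, 0, 0]], "twist": [[0, 0, 0], [0, 0, 0]], "gripper": [1, 1]}}

```text
time_s: 10.05
tcp_pos: [0.5767, -0.0207, 0.0176]
ee_rot: [[-0.05, -0.997, 0.05], [-0.705, 0.071, 0.706], [-0.708, -0.0, -0.707]]
wrist_force: [-1.2, -0.4, 3.9]
gripper_width: 0.69
```

Contact was made (+3.9 N upward). Next I release and retract along the tool axis.

>>> {"api": "servo_tool", "payload": {"slide": [[0, 0, 0], [0, 0, 0], [0, 0, 0], [0, 0, 0], [0, 0, 0], [-0.02, -0.24, 0.24], [-0.02, -0.24, 0.24], [-0.02, -0.24, 0.24], [-0.02, -0.24, 0.24], [-0.02, -0.24, 0.24], [-0.02, -0.24, 0.24], [-0.02, -0.24, 0.24]], "twist": [[0, 0, 0], [0, 0, 0], [0, 0, 0], [0, 0, 0], [0, 0, 0], [0, 0, 0], [0, 0, 0], [0, 0, 0], [0, 0, 0], [0, 0, 0], [0, 0, 0], [0, 0, 0]], "gripper": [0, 0, 0, 0, 0, 0, 0, 0, 0, 0, 0, 0]}}

```text
time_s: 11.55
tcp_pos: [0.5681, -0.1225, 0.1185]
ee_rot: [[-0.051, -0.997, 0.051], [-0.705, 0.072, 0.705], [-0.707, 0.0, -0.707]]
wrist_force: [-0.2, -0.1, 0.1]
gripper_width: 0.997
```

```bash
python3 - <<'E'
from h import *
c=r.capture("scene"); cv2.imwrite("pics/s6.png",c["image"])
c=r.capture("top"); crop(c,270,215,100,60,8,"t6.png")
E
```

```text
(no output)
```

View pics/s6.png

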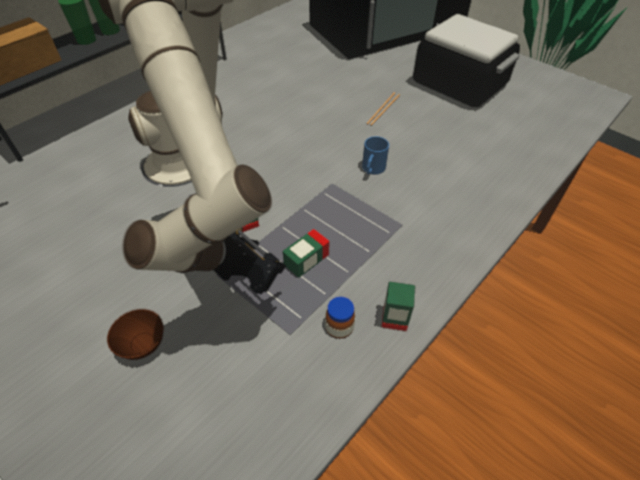

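View pics/t6.png

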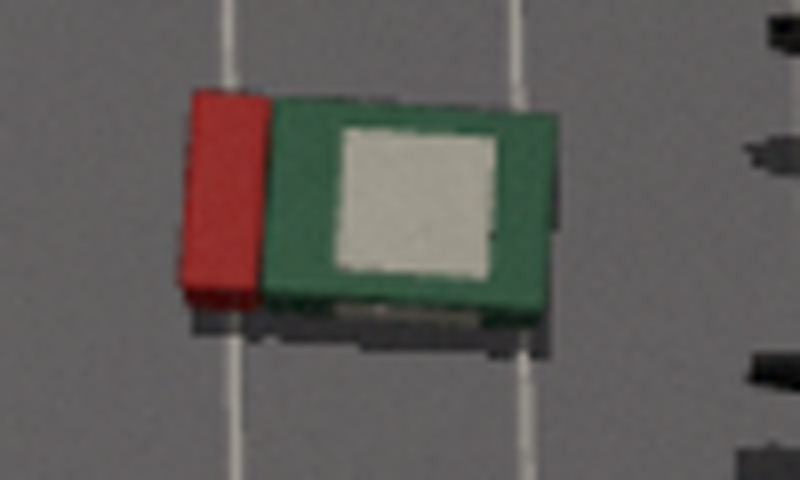

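The tin lies flat on the mat, with top-face corners at (193,92), (556,115), (545,308) and (180,288) in the crop. The bystanders have not moved. I'll measure its pose.

```bash
python3 - <<'E'
from h import *
c=r.capture("top")
P=[atz(c,(x/8+270,y/8+215),.064) for x,y in[(193,92),(556,115),(545,308),(180,288)]]
m=np.mean(P,0); print("tin",m.round(4),[np.linalg.norm(P[i]-P[i-1]).round(4) for i in range(4)])
e=(P[0]-P[1])+(P[3]-P[2]); print("yaw",np.degrees(np.arctan2(e[1],e[0]))-90)
S=m*[1,1,0]
def arc(G0,E,th):
    v=np.array(G0)-E; t=np.radians(th); c,s_=np.cos(t),np.sin(t)
    return E+np.array([c*v[0]+s_*v[1], -s_*v[0]+c*v[1]])
def tcp(th,off=25.,tilt0=-45):
    E=np.array([55.,4.]); G=arc((-off,34),E,th); ti=np.radians(tilt0+th)
    return G+19*np.array([-np.sin(ti),-np.cos(ti)])
prev=tcp(0); print("start tcp",(S+D*prev[0]/1e3+Z*prev[1]/1e3).round(4), "pre",(S+D*(prev[0]-70.7)/1e3+Z*(prev[1]+70.7)/1e3).round(4))
for th in range(6,91,6):
    p=tcp(th); d=p-prev; prev=p
    print(th,(S+D*p[0]/1e3+Z*p[1]/1e3).round(4),((d[0]*D+d[1]*Z)/60).round(3))
need(S+Z*.2,-45)
E
```

```text
tin [ 0.5782 -0.0104  0.064 ] [np.float64(0.0589), np.float64(0.1085), np.float64(0.0579), np.float64(0.1083)]
yaw -3.460001629656034
start tcp [0.579  0.0012 0.0206] pre [0.584  0.0717 0.0913]
6 [ 0.5789 -0.0009  0.0274] [-0.002 -0.035  0.114]
12 [ 0.5787 -0.0037  0.034 ] [-0.003 -0.047  0.11 ]
18 [ 0.5784 -0.0072  0.0403] [-0.004 -0.058  0.105]
24 [ 0.5782 -0.0113  0.0462] [-0.005 -0.068  0.098]
30 [ 0.5778 -0.016   0.0516] [-0.005 -0.078  0.09 ]
36 [ 0.5775 -0.0212  0.0565] [-0.006 -0.087  0.082]
42 [ 0.5771 -0.0269  0.0609] [-0.007 -0.095  0.072]
48 [ 0.5766 -0.0331  0.0646] [-0.007 -0.102  0.062]
54 [ 0.5762 -0.0396  0.0676] [-0.008 -0.108  0.051]
60 [ 0.5757 -0.0463  0.0699] [-0.008 -0.113  0.039]
66 [ 0.5752 -0.0533  0.0715] [-0.008 -0.116  0.027]
72 [ 0.5747 -0.0604  0.0724] [-0.008 -0.118  0.015]
78 [ 0.5742 -0.0676  0.0726] [-0.008 -0.119  0.002]
84 [ 0.5737 -0.0747  0.0719] [-0.008 -0.119 -0.01 ]
90 [ 0.5732 -0.0817  0.0706] [-0.008 -0.117 -0.023]
t 11.7 tcp [ 0.5687 -0.1224  0.1184] w 1.0009635223238424 F [0.6 0.9 0.1]
 slide units [0.158 1.867 1.361]  twist units [-1.4958e+01  1.0820e+00  7.0000e-03] J [-21.  34.   6. -43. -81.  31.]
```

>>> {"api": "servo_tool", "payload": {"slide": [[0, 0, 0.4], [0, 0, 0.4], [0, 0.1, 0.3], [0.03, 0.3, 0], [0.03, 0.3, 0], [0.03, 0.3, 0], [0.03, 0.3, 0], [0.03, 0.3, 0], [0.03, 0.3, 0], [0.03, 0.3, 0], [0.03, 0.3, 0], [0.03, 0.3, 0]], "twist": [[-1, 0.07, 0], [-1, 0.07, 0], [-1, 0.07, 0], [-1, 0.07, 0], [-1, 0.07, 0], [-1, 0.07, 0], [-1, 0.07, 0], [-1, 0.07, 0], [-1, 0.07, 0], [-1, 0.07, 0], [-1, 0.07, 0], [-1, 0.07, 0]], "gripper": [0, 0, 0, 0, 0, 0, 0, 0, 0, 0, 0, 0]}}

```text
time_s: 13.2
tcp_pos: [0.5838, 0.0476, 0.183]
ee_rot: [[-0.062, -0.998, -0.031], [-0.886, 0.069, -0.459], [0.46, -0.001, -0.888]]
wrist_force: [0.1, 0.1, -0.2]
gripper_width: 1.002
```

>>> {"api": "servo_tool", "payload": {"slide": [[0, 0.3, 0], [0, 0.3, 0], [0, 0, 0], [0, 0, 0]], "twist": [[-1, 0.07, 0], [-1, 0.07, 0], [-1, 0.07, 0], [0, 0, 0]], "gripper": [0, 0, 0, 0]}}

```text
time_s: 13.7
tcp_pos: [0.5835, 0.0835, 0.181]
ee_rot: [[-0.045, -0.998, -0.05], [-0.701, 0.068, -0.71], [0.711, 0.003, -0.703]]
wrist_force: [-0.6, 0.4, -0.4]
gripper_width: 1.003
```

```bash
python3 - <<'E'
from h import *
need((.584,.0717,.0913),-45)
E
```

```text
t 13.7 tcp [0.5835 0.0835 0.181 ] w 1.0025315657535239 F [-0.6  0.4 -0.4]
 slide units [ 0.008 -0.197 -1.495]  twist units [ 0.055 -0.032 -0.021] J [ 38.  32. -14.  32. -80. -58.]
```

>>> {"api": "servo_tool", "payload": {"slide": [[0.01, -0.05, -0.5], [0, -0.05, -0.5], [0, -0.1, -0.5], [-0.02, -0.24, -0.24], [-0.02, -0.24, -0.24], [-0.02, -0.24, -0.24], [-0.01, -0.24, -0.24], [-0.01, -0.21, -0.21], [0, 0, 0]], "twist": [[0.03, -0.03, -0.02], [0.02, 0, 0], [0, 0, 0], [0, 0, 0], [0, 0, 0], [0, 0, 0], [0, 0, 0], [0, 0, 0], [0, 0, 0]], "gripper": [0, 0, 0, 0, 0, 0, 0, 0, 0]}}

```text
time_s: 14.82
tcp_pos: [0.5794, -0.0013, 0.023]
ee_rot: [[-0.054, -0.997, -0.05], [-0.706, 0.074, -0.704], [0.706, -0.003, -0.708]]
wrist_force: [-0.1, 1.1, -0.1]
gripper_width: 1.005
```

```bash
python3 - <<'E'
from h import *
need((.579,.0012,.0206),-45)
c=r.capture("scene"); crop(c,260,110,140,160,4,"s7.png")
E
```

```text
t 14.825 tcp [ 0.5794 -0.0013  0.023 ] w 1.0048419464930642 F [-0.1  1.1 -0.1]
 slide units [-0.007  0.041 -0.04 ]  twist units [-0.01   0.028  0.041] J [ 31.  40. -28.  42. -59. -70.]
```

View pics/s7.png

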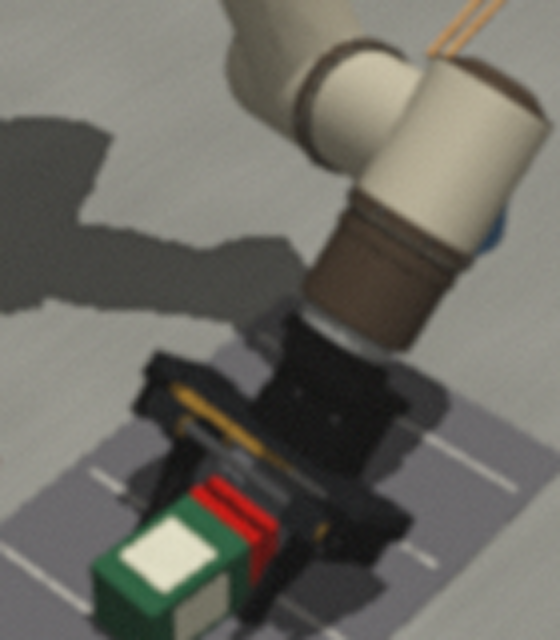

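The lid end at crop (235,530) sits between the open fingers with the body clear. I make a small correction, then close.

>>> {"api": "servo_tool", "payload": {"slide": [[0, 0.03, -0.03], [0, 0, 0], [0, 0, 0], [0, 0, 0], [0, 0, 0], [0, 0, 0], [0, 0, 0]], "twist": [[0, 0, 0], [0, 0, 0], [0, 0, 0], [0, 0, 0], [0, 0, 0], [0, 0, 0], [0, 0, 0]], "gripper": [0, 0, 1, 1, 1, 1, 1]}}

```text
time_s: 15.75
tcp_pos: [0.5801, 0.002, 0.0216]
ee_rot: [[-0.054, -0.997, -0.048], [-0.706, 0.072, -0.705], [0.706, -0.004, -0.708]]
wrist_force: [-2.0, 1.8, 0.4]
gripper_width: 0.687
```

```bash
python3 - <<'E'
from h import *
need((.579,.0012,.0206),-45)
E
```

```text
t 15.75 tcp [0.5801 0.002  0.0216] w 0.6868775599764178 F [-2.   1.8  0.4]
 slide units [-0.018 -0.013 -0.017]  twist units [-0.01   0.04   0.021] J [ 31.  40. -28.  42. -59. -70.]
```

>>> {"api": "servo_tool", "payload": {"slide": [[0, -0.02, 0.08], [0, -0.02, 0.06], [0, -0.02, 0.06], [0, -0.03, 0.05], [0, -0.03, 0.05], [-0.01, -0.03, 0.05], [0, -0.03, 0.05], [0, -0.03, 0.05], [-0.01, -0.04, 0.05], [0, -0.04, 0.04], [0, -0.04, 0.04], [-0.01, -0.05, 0.04]], "twist": [[0.5, -0.03, 0], [0.5, -0.04, 0], [0.5, -0.03, 0], [0.5, -0.04, 0], [0.5, -0.03, 0], [0.5, -0.04, 0], [0.5, -0.03, 0], [0.5, -0.04, 0], [0.5, -0.03, 0], [0.5, -0.04, 0], [0.5, -0.03, 0], [0.5, -0.04, 0]], "gripper": [1, 1, 1, 1, 1, 1, 1, 1, 1, 1, 1, 1]}}

```text
time_s: 17.25
tcp_pos: [0.5783, -0.0212, 0.0595]
ee_rot: [[-0.075, -0.997, -0.007], [-0.986, 0.075, -0.149], [0.15, -0.004, -0.989]]
wrist_force: [0.6, -0.3, -2.3]
gripper_width: 0.687
```

```bash
python3 - <<'E'
from h import *
need((.5785,-.0205,.0565),-9)
need((.577,-.0455,.0699),15)
c=r.capture("scene"); crop(c,220,150,150,130,5,"s8.png")
E
```

```text
t 17.25 tcp [ 0.5783 -0.0212  0.0595] w 0.6869332661513646 F [ 0.6 -0.3 -2.3]
 slide units [ 0.004  0.011 -0.05 ]  twist units [-0.063  0.044  0.048] J [ 18.  27. -22.  12. -44. -31.]
t 17.25 tcp [ 0.5783 -0.0212  0.0595] w 0.6869332661513646 F [ 0.6 -0.3 -2.3]
 slide units [-0.021 -0.405  0.173]  twist units [ 3.926 -0.246  0.056] J [ 18.  27. -22.  12. -44. -31.]
```

View pics/s8.png

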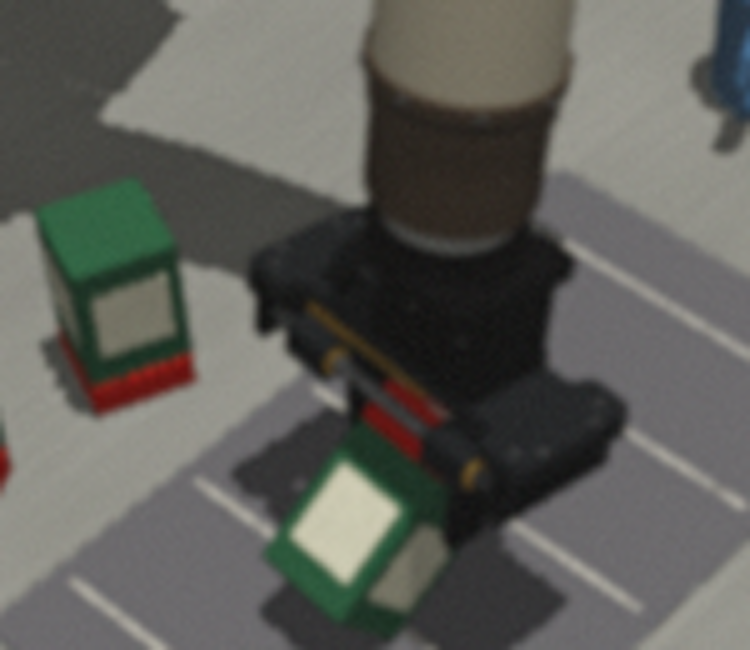

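The tin is tilted about 36° on its leading edge, lid end (crop (405,415)) gripped. Continuing, slightly lower to keep the edge on the mat.

>>> {"api": "servo_tool", "payload": {"slide": [[0, -0.05, 0.02], [-0.01, -0.05, 0.03], [0, -0.05, 0.03], [0, -0.05, 0.02], [-0.01, -0.05, 0.02], [0, -0.05, 0.02], [0, -0.06, 0.02], [-0.01, -0.06, 0.02], [0, -0.06, 0.01], [-0.01, -0.06, 0.01], [0, -0.06, 0.01], [0, -0.06, 0.01]], "twist": [[0.5, -0.03, 0], [0.5, -0.03, 0], [0.5, -0.03, 0], [0.5, -0.03, 0], [0.5, -0.03, 0], [0.5, -0.03, 0], [0.5, -0.03, 0], [0.5, -0.03, 0], [0.5, -0.03, 0], [0.5, -0.04, 0], [0.5, -0.03, 0], [0.5, -0.04, 0]], "gripper": [1, 1, 1, 1, 1, 1, 1, 1, 1, 1, 1, 1]}}

```text
time_s: 18.8
tcp_pos: [0.5759, -0.0608, 0.0724]
ee_rot: [[-0.067, -0.997, 0.031], [-0.886, 0.074, 0.458], [-0.459, 0.003, -0.888]]
wrist_force: [-0.4, 0.2, -3.0]
gripper_width: 0.688
```

```bash
python3 - <<'E'
from h import *
need((.576,-.0600,.0724),27)
need((.5745,-.0812,.0706),45)
E
```

```text
t 18.8 tcp [ 0.5759 -0.0608  0.0724] w 0.6881075520050393 F [-0.4  0.2 -3. ]
 slide units [ 0.002  0.014 -0.   ]  twist units [-0.056 -0.026  0.036] J [ -6.  30.  -4. -32. -61.  19.]
t 18.8 tcp [ 0.5759 -0.0608  0.0724] w 0.6881075520050393 F [-0.4  0.2 -3. ]
 slide units [-0.023 -0.339 -0.03 ]  twist units [ 2.936 -0.24   0.031] J [ -6.  30.  -4. -32. -61.  19.]
```

>>> {"api": "servo_tool", "payload": {"slide": [[0, -0.06, 0], [-0.01, -0.06, 0], [0, -0.06, 0], [0, -0.06, -0.01], [-0.01, -0.05, -0.01], [0, -0.05, -0.01], [0, 0, 0]], "twist": [[0.5, -0.04, 0], [0.5, -0.04, 0], [0.5, -0.04, 0], [0.5, -0.04, 0.01], [0.5, -0.04, 0.01], [0.44, -0.03, 0.01], [0, 0, 0]], "gripper": [1, 1, 1, 1, 1, 1, 1]}}

```text
time_s: 19.68
tcp_pos: [0.5748, -0.082, 0.07]
ee_rot: [[-0.052, -0.997, 0.048], [-0.707, 0.071, 0.704], [-0.706, 0.002, -0.708]]
wrist_force: [-0.4, -0.0, -1.0]
gripper_width: 0.688
```

```bash
python3 - <<'E'
from h import *
need((.5745,-.0812,.0706),45)
c=r.capture("scene"); crop(c,220,150,150,130,5,"s9.png")
E
```

```text
t 19.675 tcp [ 0.5748 -0.082   0.07  ] w 0.6880584010039067 F [-0.4 -0.  -1. ]
 slide units [-0.005  0.013  0.011]  twist units [ 0.016 -0.023  0.011] J [-18.  36.   3. -45. -75.  33.]
```

View pics/s9.png

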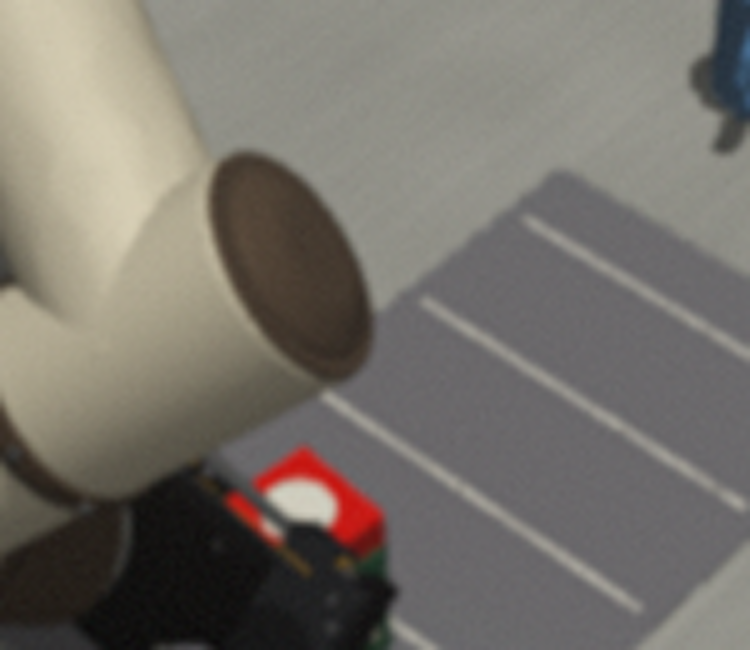

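The tin now stands upright, red lid and white disc up at crop (300,500). The load is only 1 N, so it is close to the mat. Lower gently until contact.

>>> {"api": "servo_tool", "payload": {"slide": [[0, 0, -0.02], [0, 0, 0]], "twist": [[0, 0, 0], [0, 0, 0]], "gripper": [1, 1]}}

```text
time_s: 19.98
tcp_pos: [0.5751, -0.0808, 0.0699]
ee_rot: [[-0.049, -0.998, 0.047], [-0.707, 0.068, 0.704], [-0.706, 0.001, -0.708]]
wrist_force: [-1.5, -1.4, 3.2]
gripper_width: 0.689
```

>>> {"api": "servo_tool", "payload": {"slide": [[0, 0, -0.01], [0, 0, 0]], "twist": [[0, 0, 0], [0, 0, 0]], "gripper": [1, 1]}}

```text
time_s: 20.23
tcp_pos: [0.5751, -0.0808, 0.0699]
ee_rot: [[-0.048, -0.998, 0.047], [-0.706, 0.067, 0.705], [-0.706, 0.001, -0.708]]
wrist_force: [-1.2, -3.1, 7.3]
gripper_width: 0.688
```

>>> {"api": "servo_tool", "payload": {"slide": [[0, 0, 0], [0, 0, 0], [0, 0, 0], [0, 0, 0], [0, 0, 0], [-0.02, -0.24, 0.24], [-0.02, -0.24, 0.24], [-0.02, -0.24, 0.24], [-0.02, -0.24, 0.24], [-0.02, -0.24, 0.24], [-0.02, -0.24, 0.24], [-0.02, -0.24, 0.24]], "twist": [[0, 0, 0], [0, 0, 0], [0, 0, 0], [0, 0, 0], [0, 0, 0], [0, 0, 0], [0, 0, 0], [0, 0, 0], [0, 0, 0], [0, 0, 0], [0, 0, 0], [0, 0, 0]], "gripper": [0, 0, 0, 0, 0, 0, 0, 0, 0, 0, 0, 0]}}

```text
time_s: 21.72
tcp_pos: [0.5663, -0.1825, 0.1701]
ee_rot: [[-0.05, -0.998, 0.047], [-0.706, 0.069, 0.705], [-0.706, 0.002, -0.708]]
wrist_force: [0.3, -0.0, -0.0]
gripper_width: 0.999
```

>>> {"api": "servo_tool", "payload": {"slide": [[0, -0.2, 0.5], [0, 0, 0.5], [0, 0, 0], [0, 0, 0]], "twist": [[0, 0, 0], [0, 0, 0], [0, 0, 0], [0, 0, 0]], "gripper": [0, 0, 0, 0]}}

```text
time_s: 22.22
tcp_pos: [0.5661, -0.1935, 0.2288]
ee_rot: [[-0.051, -0.998, 0.047], [-0.705, 0.069, 0.705], [-0.707, 0.003, -0.707]]
wrist_force: [0.7, 0.6, -0.4]
gripper_width: 1.0
```

```bash
python3 - <<'E'
from h import *
print(r.sense()['time_s'])
c=r.capture("scene"); cv2.imwrite("pics/s10.png",c["image"])
c=r.capture("top"); crop(c,230,130,200,150,4,"t10.png")
E
```

```text
22.225
```

View pics/s10.png

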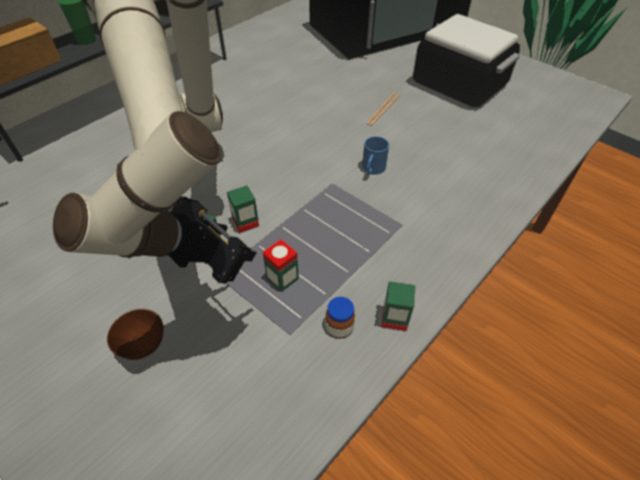

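View pics/t10.png

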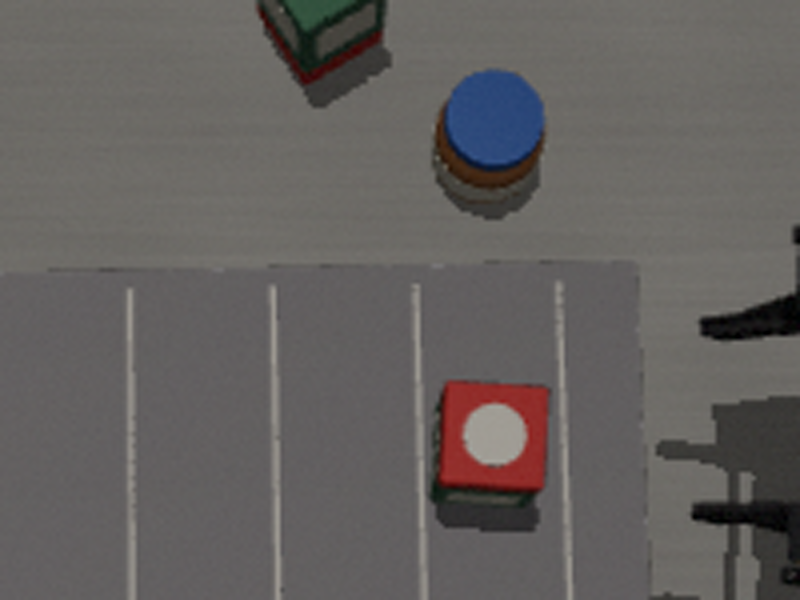

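The tin stands upright with the white disc at top-crop (495,435), and the gripper is well clear. I check position and uprightness, then hand in.

```bash
python3 - <<'E'
from h import *
c=r.capture("top")
p=atz(c,(495/4+230,435/4+130),.114); print("lid",p.round(4))
s=r.capture("scene"); print("scene lid",atz(s,(280.5,252.5),.114).round(4))
m=np.array([.5663,.0302,0]); a=np.radians(.84); d=p-m
print("mat frame",np.cos(a)*d[0]+np.sin(a)*d[1],-np.sin(a)*d[0]+np.cos(a)*d[1])
for n,q,z in[("mug",(137,283),.09),("bowl",(498,289),.05),("jar",(353,158),.085)]: print(n,atz(c,q,z).round(3))
cv2.imwrite("pics/t11.png",c["image"])
E
```

```text
lid [ 0.5748 -0.0956  0.114 ]
scene lid [ 0.5806 -0.0944  0.114 ]
mat frame 0.006612153684692938 -0.12593132657937547
mug [0.476 0.401 0.09 ]
bowl [ 0.462 -0.443  0.05 ]
jar [ 0.773 -0.099  0.085]
```

View pics/t11.png

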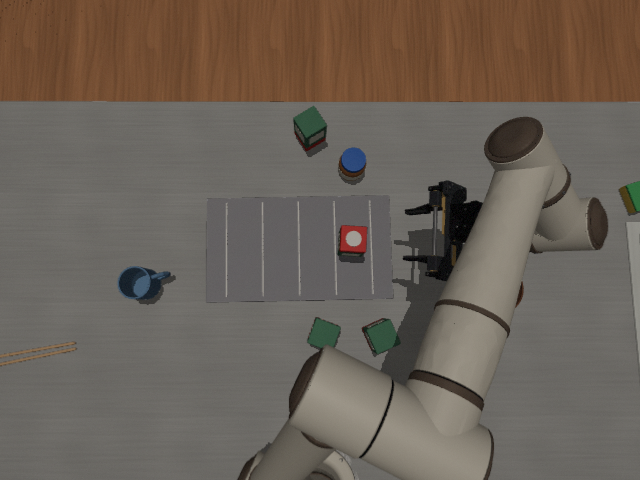

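The tin is well inside the mat, the mug, jar and look-alikes are in place, and the scene view shows the bowl unmoved at (136,336), with nothing touching it.

```bash
python3 -c "
from station import r
print(r.finish_job()); print(r.sense()['time_s'])"
```

```text
the job is handed in; nothing more can be done
None
the job is handed in; nothing more can be done
```

The tin now stands upright on the mat with its red lid on top, and I handed the job in at about 22 s of the 59 s allowed; no verdict is reported.

- **How it was moved:** I gripped the leftmost tin across its sides and rolled it 90° over its right-hand lower edge. I then lowered it onto its side until it touched the mat, let go, gripped it again near the lid and rolled it a further 90° the same way. Both times I lowered it slowly onto the mat before releasing. By my position readings its edge may have hung 1–3 mm above the mat for parts of both rolls, with the gripper carrying its weight.
- **Last checks:** The tin's centre is about (0.007, −0.126) m in the mat's frame, inside the limits. The gripper is open and more than 100 mm away, reading about zero force. The mug and jar are where they started.
- **Limits of the checks:** The top and scene cameras disagreed by about 6 mm on the tin's x position, which is well within the margin. In the last top picture the arm mostly hid the bowl, so I judged it unmoved from the scene picture only. I judged the tin upright by eye and did not measure its angle.

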